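Hold the hardness probe on a mounted specimen

TASK

Of the two black resin specimen mounts, take the one with the round metal disc in its top (not the one with the straight bar) and set it, disc up, centrally on the narrow raised pedestal and let go of it. Then take the spring-tipped probe out of its block and hold it upright with its tip on the metal disc, pressed gently down until the spring tip is about half-way in; finish while still holding it there. Never press hard, and leave the other mount, the spare objective case and the timer undisturbed.

Things in the scene. Friction and masses are not known exactly. Their poses are not given: they have to be found in the camera images.
- specimen_center (a point): Centre (half-way up) of the mount to be tested: a loose upright black resin cylinder, 38 mm diameter, 30 mm tall, about 70 g, with a round 14 mm steel disc flush in its top face. z axis points up out of the top face; the disc's centre lies 8 mm from the cylinder's axis along this point's +x. It starts standing on the bench, disc up; which of the two mounts' places it has, and its yaw, vary.
- specimen_spot (a point): Centre of the 14 mm round steel disc in the top face of that mount (8 mm off its axis, at the height of the top face); moves with the mount. z points up out of the face.
- bar_mount_center (a point): Centre of the other mount: same black cylinder, 38 mm diameter, 30 mm tall, but with a straight steel bar (26 x 5 mm) in its top face. Not to be disturbed.
- pedestal_top (a point): Centre of the top face of the fixed pedestal, 60 mm above the bench: a flat round aluminium table 32 mm in diameter (narrower than the mount, no rim) on a thin 18 mm post, with a 68 mm round foot 9 mm high. z points up.
- holder_top (a point): Centre of the top face of the fixed grey block, 60 x 60 x 65 mm, that carries the probe: its round hole of 22 mm diameter, 60 mm deep, opens here. The probe stands upright in it, hanging by its flange on the top face; lift it straight up by 60 mm to clear.
- probe_center (a point): Centre of the probe's handle, where to grip it; z runs along the probe away from the tip (up as it stands), x and y are normal to the handle's flat sides. The handle is square, 22 x 22 mm (grip across opposite flats) and 55 mm long, 27.5 mm either way from this point. Below it are a black round flange (32 mm diameter, 5 mm thick), a steel sleeve (18 mm diameter, 45 mm long) and the spring tip. About 100 g in all. At the start this point is 32.5 mm above the block's top face.
- probe_tip (a point): The very end of the probe's spring tip: a steel pin 7 mm in diameter with a round end, standing 10 mm out of the sleeve when free, 87.5 mm from the handle's centre along the probe. Moves with the pin.
- plunger (a joint): How far the spring tip is pushed into the probe, m: 0 free, 0.010 fully in. The spring gives 1 N at the start of the travel, 3.5 N half-way (0.005) and 6 N fully in, where it meets a hard stop.
- specimen: The mount to be tested, origin at the centre of its underside, z up, disc toward +x.
- probe: The probe with its spring tip, origin at the lower end of the sleeve (where the tip comes out), z along the probe toward the handle.
- holder: The grey block, origin at the centre of its underside on the bench.
- pedestal: The pedestal, origin at the centre of its underside on the bench.
- spare_case_center (a point): Centre of a loose upright amber and black objective case, 38 mm diameter, 63 mm tall. Not to be disturbed.
- bench_timer_center (a point): Centre of a loose bench timer, 52 x 72 x 34 mm. Not to be disturbed.
There are look-alikes about, which are no part of the job. What is shaped like the specimen but orange or turquoise is not meant.

How it is judged:
On the way, in this order (a step that is already met when the one before it is completed fails the run):
1. the mount with the disc stands on the pedestal, let go, the probe still in its block (horizontal distance between specimen_center and pedestal_top below 0.009 m and z of specimen_center in the frame of pedestal_top between 0.012 and 0.018 m and angle between specimen_center's own z axis and vertical below 0.09 rad and contact force between each of the arm, the fingers and specimen below 0.05 N and linear speed of specimen below 0.02 m/s and z of probe_center in the frame of holder_top below 0.045 m), for 0.2 s.
2. the probe is lifted out of its block (z of probe_tip in the frame of holder_top above 0 m), for 0.1 s.
At the end, for the whole second after the job is handed in: The disc mount stands level on the pedestal (axes within 9 mm), untouched by the robot, which holds the probe still and upright (0.12 rad), tip within 7.5 mm of the disc centre, spring 2 to 8 mm in, pressing 1.2 to 7 N, the probe touching neither block nor pedestal (horizontal distance between specimen_center and pedestal_top below 0.009 m and z of specimen_center in the frame of pedestal_top between 0.012 and 0.018 m and angle between specimen_center's own z axis and vertical below 0.09 rad and contact force between each of the arm, the fingers and specimen below 0.05 N and distance between probe_tip and specimen_spot below 0.0075 m and angle between probe_center's own z axis and vertical below 0.12 rad and value of joint plunger between 0.002 and 0.008 m and contact force between probe and specimen between 1.2 and 7 N and contact force between the fingers and probe above 2 N and contact force between probe and holder below 0.05 N and contact force between probe and pedestal below 0.05 N and linear speed of each of probe, specimen below 0.02 m/s); the arm keeps its last pose, push and grip.
It fails at once if the probe is pressed hard on the mount (over 12 N) (contact force between probe and specimen above 12 N).
It fails at once if the other mount, the spare case or the timer is moved by more than 15 mm (distance of any of bar_mount_center, spare_case_center, bench_timer_center from where it was at the start of the episode above 0.015 m).
It also fails if it takes over 67 s, if anything falls off the work surface, if the arm or the gripper's body presses on something with over 40 N, if the wrist force passes 120 N, or if a joint passes its speed limit or range.

ROBOT

A 6-joint arm with a two-finger parallel gripper is mounted at the origin on the work surface; the furniture and walls round the work are solid. World frame = base frame: x ahead of the robot, y to its left, z up, the work surface at z = 0. Lengths are in m, angles in rad, forces in N, time in s.
With the tool pointing down it reaches from about 0.375 to 0.925 m from the base axis. Payload 5.7 kg.
Tool frame: the origin (TCP) lies midway between the tips of the shut fingers; the grasp point (between the pads) lies 19 mm behind it; z points along the fingers, x is the direction in which the jaws open and shut, and the axes are right-handed (so a half turn about z gives the same grasp; the last joint's range is limited). The gripper opens to 88 mm and grips with 3 to 60 N. Pads are 20 mm wide; open, the fingers measure 115 mm over their backs; the gripper's body (75 mm by 178 mm) begins 61 mm behind the grasp point.
Start: joints at [-0.115, 0.359, 1.51, -0, 1.272, -0.115], TCP at [0.6, -0, 0.223] pointing down, gripper open.
Joint ranges: [-2.97, 2.97], [-1.01, 2.36], [0.21, 2.38], [-0.96, 4.11], [0.2, 2.71], [-2.98, 2.98]. Speed limits (rad/s): [2.39, 2.39, 3.14, 3.14, 3.14, 3.14].

INTERFACE

Orientations are given as a unit quaternion [x, y, z, w].
In Python, from bench import move_ptp, servo_line, goto_joints, move_gripper, sleep, inverse_kinematics, capture, PlanningError, close_job, spot_in, silhouettes, current_clock, current_joint_pos, current_qvel, current_joint_torque, current_position, current_orientation, current_force, current_torque, current_finger_gap gives the robot as it stands. Calls block until the motion is done:
- move_ptp(position, orientation): joint-space move of the TCP to a pose.
- servo_line(position, orientation=None, rate=0.15, contact_N=None): straight line of the TCP; orientation=None keeps the orientation; rate is the mean speed in m/s. With contact_N (N) it stops when the force on the tool has changed by that much, and returns True; else False.
- goto_joints(angles): joint-space move.
- move_gripper(opening): finger opening in m; the grip force is fixed at half the most; returns when the fingers have stopped.
- sleep(seconds).
- inverse_kinematics(position, orientation): joint angles nearest the present ones, or None.
- capture(name): name is "scene" or "top" or "wrist"; returns a dict with "image" (480x640x3 uint8, blue, green, red), "range_z" (480x640 float32, m along the optical axis (not along the pixel's ray), 0 where there is no reading), "intrinsics" (3x3 intrinsics, pixels), "R" (3x3) and "t" (3): a world point X has camera coordinates R X + t. Camera axes: x right, y down, z forward; pixel columns grow to the right and rows downward; lengths in m; the calibration is good to about 2 mm. A picture is of the moment at which its call begins.
A pose or a line that the arm cannot do raises PlanningError and nothing moves.
- close_job(): hands the job in, once; it reports no verdict.
Trained networks look in the newest picture that a camera, given by its name, has taken for a name from the list of things; names that differ only in an ending like _2 or _b are one class to them, and where a whole thing is asked for, a point or a joint stands for the part that bears it (a point fixed in the world has none). Each returns a list of dicts, best first, with "conf" (0 to 1); they miss things now and then, are a little off and sometimes report something else, mostly with a low value. They report only what shows in the picture. A call takes as long as a camera call. They do not tell look-alikes from the thing itself.
- spot_in(camera, query): "xy" ([column, row] in pixels, amid what is visible of it).
- silhouettes(camera, query): "region" (480x640 bool, what is visible of it) and "xy" ([column, row] in pixels, amid what is visible of it).
Readings, each from a call of its own:
- current_clock(): time.
- current_joint_pos(): joint angles.
- current_qvel(): joint speeds.
- current_joint_torque(): joint torques, N m.
- current_position(): TCP position.
- current_orientation(): TCP orientation.
- current_force(): force on the tool from outside, world axes, zero at the start.
- current_torque(): the same for the moment, N m.
- current_finger_gap(): finger opening in m.
Only numpy, scipy, OpenCV 4.12 (cv2) and the standard library are available. Lean on these libraries where they do the work, as an engineer would, in place of code of your own. Each camera call takes 0.05 s, during which the arm holds its last target.

## Working session

There is one attempt and no reset: what is moved stays moved. The work goes in short steps, each a Python script; the robot and the scene stay as the last script left them, time stands still between calls to the robot, and variables do not carry over. Pictures are saved under pics/ and viewed, and the job is handed in when it is done.

```bash
ls; mkdir -p pics; cat > h.py <<'E'
import numpy as np, cv2
from bench import *
def px2w(c,u,v,z=None,plane=None):
    K,R,t=c["intrinsics"],np.array(c["R"]),np.array(c["t"])
    r=np.linalg.inv(K)@np.array([u,v,1.0])
    o=-R.T@t; d=R.T@r
    if plane is not None: return o+d*(plane-o[2])/d[2]
    return o+d*z
def w2px(c,X):
    p=c["intrinsics"]@(np.array(c["R"])@np.array(X)+np.array(c["t"])); return p[:2]/p[2]
def cloud(c):
    K,R,t=np.array(c["intrinsics"]),np.array(c["R"]),np.array(c["t"])
    v,u=np.mgrid[0:480,0:640]; z=c["range_z"]
    P=np.stack([(u-K[0,2])/K[0,0]*z,(v-K[1,2])/K[1,1]*z,z],-1)
    return (P-t)@R
E
python3 - <<'E'
from h import *
for n in ("scene","top"):
    c=capture(n); cv2.imwrite(f"pics/{n}0.png",c["image"])
    print(n,(-np.array(c["R"]).T@c["t"]).round(3))
    C=cloud(c)
    for q in ("specimen","bar_mount_center","specimen_spot","pedestal","pedestal_top","holder","holder_top","probe","spare_case_center","bench_timer_center"):
        for s in spot_in(n,q)[:4]:
            u,v=map(int,s["xy"]); print(q,round(s["conf"],2),(u,v),C[v,u].round(3))
print(current_clock())
E
```

```text
pics
scene [ 0.42  -0.658  0.613]
specimen 0.88 (313, 295) [ 0.535 -0.056  0.029]
specimen 0.71 (325, 374) [ 0.519 -0.226  0.03 ]
specimen 0.64 (242, 316) [ 0.408 -0.083  0.031]
specimen 0.6 (297, 321) [ 0.497 -0.113  0.03 ]
bar_mount_center 0.94 (348, 338) [ 0.57  -0.165  0.03 ]
bar_mount_center 0.52 (284, 195) [0.531 0.261 0.045]
specimen_spot 0.73 (302, 319) [ 0.505 -0.11   0.03 ]
specimen_spot 0.73 (317, 295) [ 0.542 -0.058  0.029]
specimen_spot 0.6 (244, 318) [ 0.411 -0.088  0.03 ]
specimen_spot 0.6 (329, 375) [ 0.524 -0.23   0.031]
pedestal 0.63 (283, 252) [0.501 0.08  0.026]
pedestal 0.56 (237, 261) [0.41  0.049 0.043]
pedestal_top 0.56 (286, 255) [0.507 0.078 0.019]
holder 0.71 (281, 195) [0.524 0.26  0.046]
holder_top 0.78 (279, 192) [0.521 0.264 0.052]
probe 0.88 (281, 173) [0.53  0.283 0.089]
spare_case_center 0.7 (235, 262) [0.406 0.047 0.043]
spare_case_center 0.58 (265, 360) [ 0.435 -0.184  0.031]
bench_timer_center 0.57 (366, 257) [0.657 0.029 0.028]
top [0.255 0.067 1.382]
specimen 0.73 (434, 289) [ 0.44  -0.169  0.033]
specimen 0.73 (453, 251) [ 0.53  -0.214  0.026]
bar_mount_center 0.59 (421, 232) [ 0.571 -0.141  0.026]
specimen_spot 0.66 (450, 255) [ 0.519 -0.205  0.033]
specimen_spot 0.56 (433, 288) [ 0.443 -0.168  0.027]
pedestal 0.62 (310, 260) [0.501 0.111 0.008]
pedestal_top 0.47 (310, 260) [0.501 0.111 0.008]
holder 0.86 (232, 244) [0.519 0.282 0.07 ]
holder_top 0.76 (231, 246) [0.516 0.285 0.063]
probe 0.63 (222, 238) [0.521 0.295 0.122]
bench_timer_center 0.69 (346, 192) [0.66  0.033 0.027]
1.1
```

View pics/scene0.png

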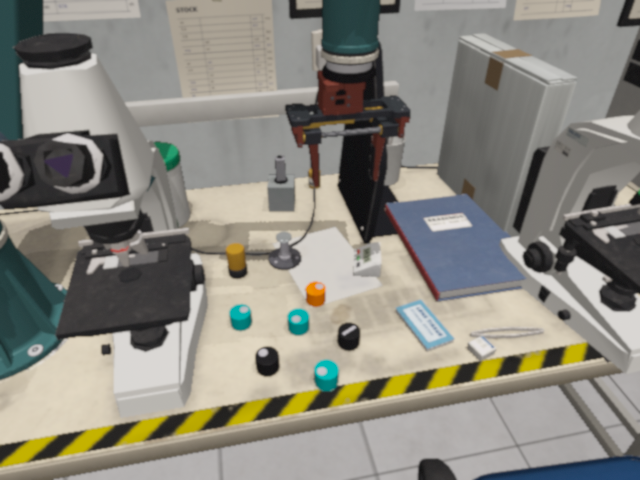

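View pics/top0.png

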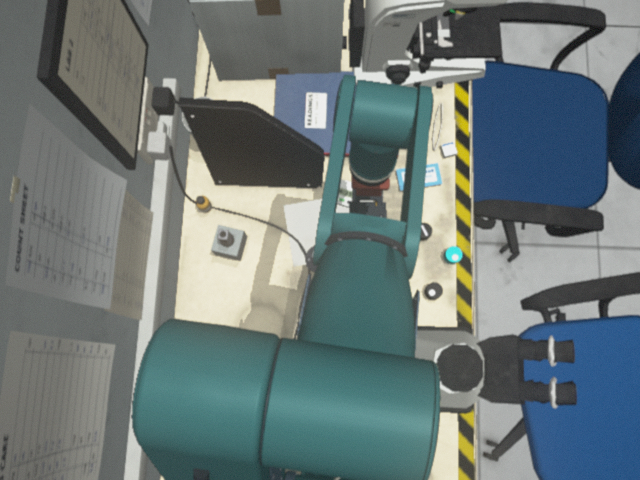

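```bash
python3 - <<'E'
import cv2
a=cv2.imread("pics/scene0.png")[220:400,220:400]
cv2.imwrite("pics/crop0.png",cv2.resize(a,(600,600),interpolation=cv2.INTER_CUBIC))
E
```

```text
(no output)
```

View pics/crop0.png

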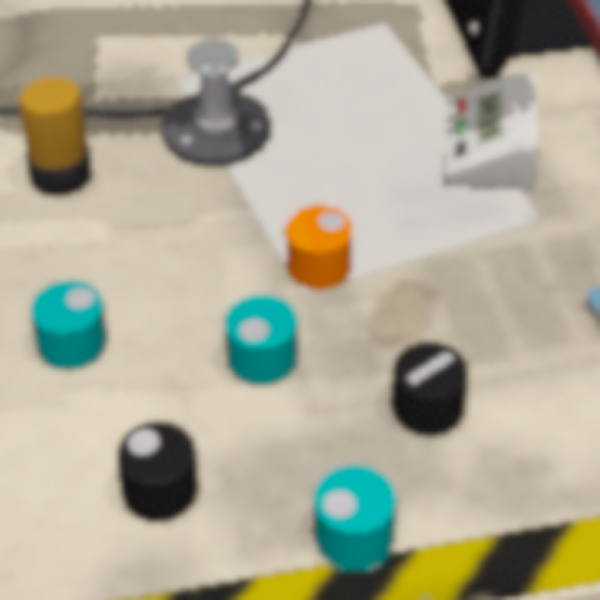

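The black mounts in the scene picture are at (267,361) with a round disc and (348,338) with a straight bar. The turquoise ones at (241,317), (298,321), (327,375) and the orange one at (316,293) are look-alikes. The target is the one at (267,361), and the crop confirms its round disc. Next I look from above with the wrist camera.

```bash
python3 - <<'E'
from h import *
c=capture("scene"); C=cloud(c).reshape(-1,3); 
ok=(c["range_z"].reshape(-1)>0)
C=C[ok]
# max-height map
xs=np.arange(0.2,0.8,0.03); ys=np.arange(0.42,-0.30,-0.03)
print("y\\x  "+" ".join(f"{x:4.2f}" for x in xs))
for y in ys:
    r=[]
    for x in xs:
        m=(abs(C[:,0]-x)<.015)&(abs(C[:,1]-y)<.015)
        r.append(f"{int(1000*C[m,2].max()):4d}" if m.any() else "   .")
    print(f"{y:5.2f} "+" ".join(r))
q=current_orientation(); print(q)
w=capture("wrist"); print(-np.array(w["R"]).T@w["t"], current_position(), w["R"][2])
cv2.imwrite("pics/w0.png",w["image"])
E
```

```text
y\x  0.20 0.23 0.26 0.29 0.32 0.35 0.38 0.41 0.44 0.47 0.50 0.53 0.56 0.59 0.62 0.65 0.68 0.71 0.74 0.77 0.80
 0.42  434  433  431  429  427  425  424  423  421  420  418  417  415  416  414  411  134  136    .  399  406
 0.39  430  433  431  431  232  232  232  232  232  232  231  231  231  416  416  414    2    .    .  408  407
 0.36    .    .  164    .    3    2    3    2    2    3    3    .    3   31  316  325    3    .    .    .  112
 0.33    .    .  167  167  165    3    3    3    3    3   67   67   66    3   24    3  179    .    .    .  125
 0.30    .    .  165  167  166    3    3    3    3    3   70  126   67   10   16    3  188    .    .    9  116
 0.27    .    .    .  167  166    3    2    3    3    3   68  126   67   12    9    3  210    .    .    9    9
 0.24    .    .    .  167  163    4    3    3    3    2    3   44   64    9    2    3  222  300    7    9    8
 0.21    .    .    .    .    3    3    3    3    3    3    3    3    3    9    3    3  237  371   25   28   29
 0.18    .    .    .    .    3    3    3    3    4    3    3    3    8    8    3    3  243  349   24  
[... 1171 characters left out ...]
  3    3    3   33   33    3    2   12   12   12    3    3
-0.18  183  460  471  470  425  183    3   34   32   31    3    3   31   31    3    3   12   12   12   16   16
-0.21  183  433  432  430  430  183    3    2    4    3   32   33    2    3    4    3    3   10    2   19   18
-0.24  385  433  433  433  433    3    3    3    4    3   31   32    3    3    3    3    3    3    3   18   14
-0.27    3  407  451  454  451    3    3    3    3    2    3    3    3    3    3    3    3    3    3    3    3
[ 9.99999998e-01  1.38893842e-05 -4.91770145e-05 -2.32548241e-05]
[0.59840268 0.07935364 0.38484186] [5.99981169e-01 1.39313480e-05 2.22628347e-01] [-8.95766447e-04 -2.90329881e-01 -9.56926203e-01]
```

View pics/w0.png

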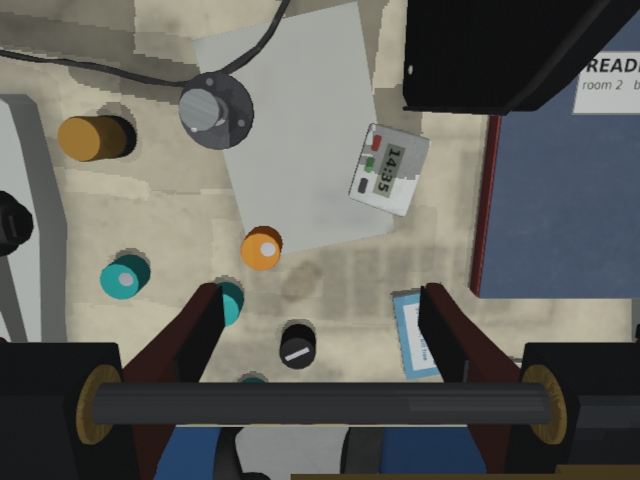

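```bash
cat > fk.py <<'E'
from h import *
from scipy.optimize import least_squares
from scipy.spatial.transform import Rotation as Ro
def pose(yaw,tx=0,ty=0):  # yaw: direction of jaw axis; tilt about world axes
    return (Ro.from_rotvec([tx,ty,0])*Ro.from_euler('z',yaw)*Ro.from_quat([1,0,0,0])).as_quat()
E
python3 - <<'E'
from fk import *
rows=[]
rng=np.random.default_rng(0)
for i in range(80):
    p=[rng.uniform(.42,.7),rng.uniform(-.2,.3),rng.uniform(.05,.35)]
    tx,ty=rng.uniform(-.4,.4,2)
    Q=pose(rng.uniform(-1,1),tx,ty)
    q=inverse_kinematics(p,Q)
    if q is not None: rows.append((p,Q,np.array(q)))
print(len(rows))
def f(x):
    a1,d1,L2,L3,o3,Lt=x; e=[]
    for p,Q,q in rows:
        w=np.array(p)-Ro.from_quat(Q).apply([0,0,Lt])
        r=a1+L2*np.sin(q[1])+L3*np.sin(q[1]+q[2])+o3*np.cos(q[1]+q[2])
        z=d1+L2*np.cos(q[1])+L3*np.cos(q[1]+q[2])-o3*np.sin(q[1]+q[2])
        e+=[r*np.cos(q[0])-w[0],r*np.sin(q[0])-w[1],z-w[2]]
    return e
s=least_squares(f,[0,.4,.35,.35,0,.3]); print(s.x.round(4),s.cost)
for yaw in (-np.pi/2,np.pi/2,0):
  for p in ([.437,-.17,.006],[.437,-.17,.2],[.5,.09,.07],[.52,.29,.08],[.52,.29,.2]):
    q=inverse_kinematics(p,pose(yaw)); print(yaw,p,None if q is None else np.round(q,2))
c=capture("top");C=cloud(c).reshape(-1,3)
m=(C[:,0]>.2)&(C[:,0]<.45)&(C[:,1]<-.1)&(C[:,1]>-.3)&(C[:,2]>.05)
P=C[m];
for x in np.arange(.2,.46,.02):
    k=P[abs(P[:,0]-x)<.01]
    if len(k): print(round(x,2),[(round(y,2),int(1000*k[abs(k[:,1]-y)<.015,2].max())) for y in np.arange(-.28,-.09,.03) if (abs(k[:,1]-y)<.015).any()])
E
```

```text
80
[-0.0042  0.2787  0.6236  0.4357  0.1179  0.3997] 0.1888629321901494
-1.5707963267948966 [0.437, -0.17, 0.006] [-0.52  0.5   2.   -0.    0.64  1.05]
-1.5707963267948966 [0.437, -0.17, 0.2] [-0.52  0.19  1.81 -0.    1.14  1.05]
-1.5707963267948966 [0.5, 0.09, 0.07] [ 0.04  0.43  1.87 -0.    0.85  1.61]
-1.5707963267948966 [0.52, 0.29, 0.08] [ 0.39  0.51  1.66 -0.    0.97  1.96]
-1.5707963267948966 [0.52, 0.29, 0.2] [ 0.39  0.37  1.55 -0.    1.22  1.96]
1.5707963267948966 [0.437, -0.17, 0.006] [-0.52  0.5   2.   -0.    0.64 -2.09]
1.5707963267948966 [0.437, -0.17, 0.2] [-0.52  0.19  1.81 -0.    1.14 -2.09]
1.5707963267948966 [0.5, 0.09, 0.07] [ 0.04  0.43  1.87 -0.    0.85 -1.53]
1.5707963267948966 [0.52, 0.29, 0.08] [ 0.39  0.51  1.66 -0.    0.97 -1.18]
1.5707963267948966 [0.52, 0.29, 0.2] [ 0.39  0.37  1.55 -0.    1.22 -1.18]
0 [0.437, -0.17, 0.006] [-0.52  0.5   2.   -0.    0.64 -0.52]
0 [0.437, -0.17, 0.2] [-0.52  0.19  1.81 -0.    1.14 -0.52]
0 [0.5, 0.09, 0.07] [ 0.04  0.43  1.87 -0.    0.85  0.04]
0 [0.52, 0.29, 0.08] [ 0.39  0.51  1.66 -0.    0.97  0.39]
0 [0.52, 0.29, 0.2] 
[... 676 characters left out ...]
491)]
0.28 [(np.float64(-0.28), 458), (np.float64(-0.25), 441), (np.float64(-0.22), 433), (np.float64(-0.19), 428), (np.float64(-0.16), 492), (np.float64(-0.13), 493), (np.float64(-0.1), 493)]
0.3 [(np.float64(-0.28), 460), (np.float64(-0.25), 443), (np.float64(-0.22), 434), (np.float64(-0.19), 424), (np.float64(-0.16), 488), (np.float64(-0.13), 491), (np.float64(-0.1), 490)]
0.32 [(np.float64(-0.28), 451), (np.float64(-0.25), 433), (np.float64(-0.22), 431), (np.float64(-0.19), 423), (np.float64(-0.16), 423), (np.float64(-0.13), 421), (np.float64(-0.1), 418)]
0.34 [(np.float64(-0.22), 183), (np.float64(-0.19), 186), (np.float64(-0.16), 186), (np.float64(-0.13), 185), (np.float64(-0.1), 185)]
```

```bash
cat >> fk.py <<'E'
def arm(q,x):
    a1,d1,L2,L3,o3,Lt,lo=x
    c,s=np.cos(q[0]),np.sin(q[0])
    def P(r,z,l): return np.array([r*c-l*s,r*s+l*c,z])
    re=a1+L2*np.sin(q[1]);ze=d1+L2*np.cos(q[1]); A=q[1]+q[2]
    return P(a1,d1,lo),P(re,ze,lo),P(re+L3*np.sin(A)+o3*np.cos(A),ze+L3*np.cos(A)-o3*np.sin(A),lo)
E
python3 - <<'E'
from fk import *
rows=[]
rng=np.random.default_rng(0)
for i in range(80):
    p=[rng.uniform(.42,.7),rng.uniform(-.2,.3),rng.uniform(.05,.35)]
    tx,ty=rng.uniform(-.4,.4,2)
    Q=pose(rng.uniform(-1,1),tx,ty)
    q=inverse_kinematics(p,Q)
    if q is not None: rows.append((p,Q,np.array(q)))
f=lambda x: np.concatenate([arm(q,x)[2]-(np.array(p)-Ro.from_quat(Q).apply([0,0,x[5]])) for p,Q,q in rows])
s=least_squares(f,[0,.4,.35,.35,0,.3,.07]); print(list(s.x.round(4)),s.cost)
np.save("armx.npy",s.x)
for p in ([.437,-.17,.006],[.437,-.17,.1]):
  for ty in (-.5,-.35,0,.35,.5):
   for tx in (-.5,-.35,0,.35,.5):
    q=inverse_kinematics(p,pose(-np.pi/2,tx,ty))
    if q is None: print(tx,ty,None); continue
    a,e,w=arm(q,s.x); 
    t=np.clip((.31-e[0])/(w[0]-e[0]),0,1)
    print(p[2],"tx",tx,"ty",ty,np.round(q,2),"elb",e.round(3),"wr",w.round(3),"fore at x=.31",(e+t*(w-e)).round(3))
E
```

```text
[np.float64(0.0), np.float64(0.2665), np.float64(0.6111), np.float64(0.4336), np.float64(0.1122), np.float64(0.3813), np.float64(0.0689)] 3.812041302623409e-18
-0.5 -0.5 None
-0.35 -0.5 None
0 -0.5 None
0.006 tx 0.35 ty -0.5 [-1.03  0.62  2.2   1.09  0.7  -0.44] elb [ 0.241 -0.267  0.765] wr [ 0.258 -0.295  0.318] fore at x=.31 [ 0.258 -0.295  0.318]
0.006 tx 0.5 ty -0.5 [-1.08  0.68  2.11  0.96  0.86 -0.34] elb [ 0.241 -0.307  0.742] wr [ 0.262 -0.345  0.296] fore at x=.31 [ 0.262 -0.345  0.296]
-0.5 -0.35 None
0.006 tx -0.35 ty -0.35 [-0.36  0.54  2.37  3.86  0.3  -2.67] elb [ 0.321 -0.046  0.789] wr [ 0.309 -0.042  0.342] fore at x=.31 [ 0.31  -0.042  0.383]
0.006 tx 0 ty -0.35 [-0.7   0.48  2.27  1.1   0.25 -0.19] elb [ 0.26  -0.131  0.808] wr [ 0.306 -0.17   0.364] fore at x=.31 [ 0.306 -0.17   0.364]
0.006 tx 0.35 ty -0.35 [-0.93  0.57  2.11  0.81  0.71 -0.05] elb [ 0.254 -0.224  0.78 ] wr [ 0.309 -0.298  0.342] fore at x=.31 [ 0.309 -0.298  0.342]
0.006 tx 0.5 ty -0.35 [-0.99  0.64  2.03  0.76  0.88 -0.03] elb [ 0.259 -0.268  0.756] wr [ 0.312 -0.349  0.318] fore at x=.31 [ 0.
[... 4608 characters left out ...]
.5 [-0.1   0.63  1.67 -0.54  1.37  1.72] elb [0.364 0.031 0.762] wr [0.612 0.005 0.39 ] fore at x=.31 [0.364 0.031 0.762]
0.1 tx -0.35 ty 0.5 [-0.18  0.6   1.64 -0.43  1.37  1.58] elb [0.352 0.005 0.771] wr [ 0.616 -0.045  0.412] fore at x=.31 [0.352 0.005 0.771]
0.1 tx 0 ty 0.5 [-0.38  0.6   1.57 -0.18  1.44  1.26] elb [ 0.345 -0.062  0.772] wr [ 0.62  -0.17   0.435] fore at x=.31 [ 0.345 -0.062  0.772]
0.1 tx 0.35 ty 0.5 [-0.55  0.67  1.48  0.04  1.6   1.01] elb [ 0.36  -0.139  0.745] wr [ 0.616 -0.295  0.412] fore at x=.31 [ 0.36  -0.139  0.745]
0.1 tx 0.5 ty 0.5 [-0.61  0.72  1.45  0.11  1.68  0.93] elb [ 0.37  -0.175  0.726] wr [ 0.612 -0.345  0.39 ] fore at x=.31 [ 0.37  -0.175  0.726]
```

```bash
python3 - <<'E'
from fk import *
x=np.load("armx.npy"); ty=.3
Q=pose(-np.pi/2,0,ty)
ax=Ro.from_quat(Q).apply([0,0,1]); print(ax)
p=np.array([.437,-.172,.03])-ax*.17
move_ptp(p,Q); print(current_position(),current_clock(),np.round(current_joint_pos(),2))
c=capture("wrist");C=cloud(c)
cv2.imwrite("pics/w1.png",c["image"])
for q in ("specimen","specimen_spot","bar_mount_center"):
    for s in silhouettes("wrist",q)[:5]:
        u,v=map(int,s["xy"]); m=s["region"]; P=C[m]; P=P[P[:,2]>.025]
        print(q,round(s["conf"],2),(u,v),m.sum(),P.mean(0).round(4) if len(P) else None, c["image"][m].mean(0).round())
E
```

```text
[-0.29552021  0.         -0.95533649]
[ 0.48752951 -0.17172992  0.19248056] 2.45 [-0.39  0.44  1.51 -0.11  1.47  1.21]
specimen 0.9 (321, 207) 1859 [ 0.4389 -0.1725  0.0314] [47. 47. 47.]
specimen 0.82 (378, 111) 2398 [ 0.5222 -0.2161  0.031 ] [165. 168.  71.]
specimen 0.77 (209, 241) 1760 [ 0.4059 -0.0713  0.0318] [137. 139.  54.]
specimen 0.72 (139, 87) 3070 [ 0.5416 -0.0411  0.0313] [ 45.  90. 151.]
specimen 0.56 (232, 142) 2339 [ 0.5    -0.1013  0.032 ] [107. 109.  44.]
specimen_spot 0.95 (320, 207) 1881 [ 0.4389 -0.1726  0.0314] [47. 47. 47.]
specimen_spot 0.88 (207, 240) 1731 [ 0.4059 -0.0713  0.0318] [137. 140.  54.]
specimen_spot 0.86 (377, 112) 2407 [ 0.5221 -0.2161  0.031 ] [165. 168.  72.]
specimen_spot 0.77 (137, 86) 2998 [ 0.5418 -0.0411  0.0312] [ 43.  89. 151.]
specimen_spot 0.73 (232, 138) 2340 [ 0.5    -0.1013  0.032 ] [107. 109.  44.]
bar_mount_center 0.88 (286, 37) 2933 [ 0.5742 -0.1493  0.031 ] [66. 65. 65.]
```

View pics/w1.png

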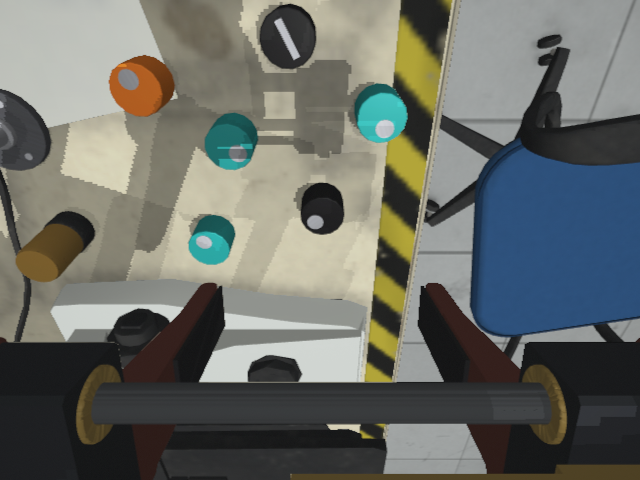

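The target's black disc mount shows at (321,207), disc at (315,222). The bar mount is at (286,37), well clear. I'm gripping it now.

```bash
python3 - <<'E'
from fk import *
Q=pose(-np.pi/2,0,.3); ax=Ro.from_quat(Q).apply([0,0,1])
c=capture("wrist");C=cloud(c)
s=[s for s in silhouettes("wrist","specimen") if abs(s["xy"][0]-321)<12 and abs(s["xy"][1]-207)<12][0]
P=C[s["region"]]; P=P[(P[:,2]>.029)&(P[:,2]<.034)]
(cx,cy),r=cv2.minEnclosingCircle((P[:,:2]*1000).astype(np.float32)); print(cx,cy,r,P.mean(0))
print("spot",px2w(c,315,222,plane=.03), "ctr",px2w(c,321,207,plane=.02))
mid=np.array([P[:,0].mean(),P[:,1].mean(),0])
tcp=np.array([mid[0]-.004,mid[1],.008])
move_gripper(.064)
servo_line(tcp-ax*.05,Q,rate=.2)
print(servo_line(tcp,Q,rate=.06,contact_N=6),current_position(),current_force())
move_gripper(.0)
print("gap",current_finger_gap(),current_force(),current_clock())
servo_line(current_position()+np.array([0,0,.04]),Q,rate=.08)
print("gap",current_finger_gap(),current_force())
c=capture("scene");cv2.imwrite("pics/s1.png",cv2.resize(c["image"][130:430,180:480],(600,600)))
E
```

```text
437.06011962890625 -172.5813446044922 18.549867630004883 [ 0.43753457 -0.17250267  0.03043398]
spot [ 0.43040204 -0.1669513   0.03      ] ctr [ 0.43968854 -0.17215234  0.02      ]
False [ 0.43388809 -0.17265383  0.00813269] [-0.15150964 -1.06226838 -0.34161697]
gap 0.03711911839268568 [-0.06601084  0.65682212  1.40719364] 5.7
gap 0.0376156234668876 [-0.38064866  0.85577193 -0.83074438]
```

View pics/s1.png

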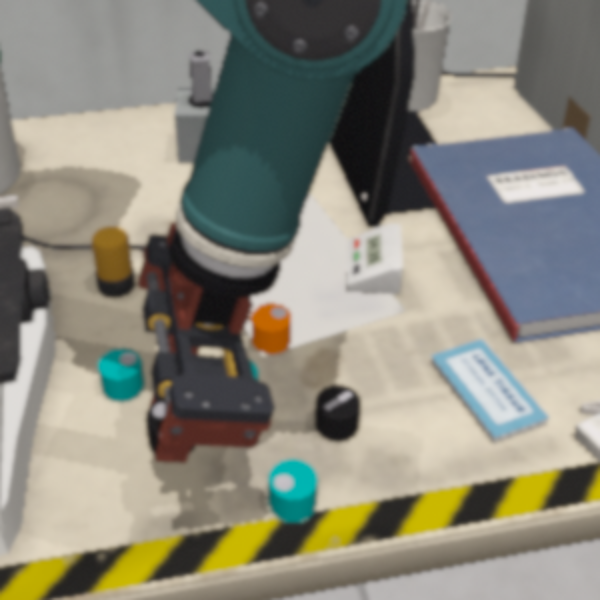

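```bash
python3 - <<'E'
from fk import *
Q=pose(-np.pi/2,0,.3); ax=Ro.from_quat(Q).apply([0,0,1])
servo_line(current_position()+np.array([.02,0,.15]),Q,rate=.2)
move_ptp([.5,.07,.20],Q)
c=capture("wrist");C=cloud(c);cv2.imwrite("pics/w2.png",c["image"])
for q in ("pedestal","pedestal_top"):
    for s in silhouettes("wrist",q)[:3]:
        P=C[s["region"]]; P=P[abs(P[:,2]-.06)<.005]
        if len(P)>20:
            (cx,cy),r=cv2.minEnclosingCircle((P[:,:2]*1000).astype(np.float32)); print(q,s["conf"],s["xy"],len(P),cx,cy,r,P.mean(0).round(4))
m=(abs(C[...,2]-.061)<.005)&(abs(C[...,0]-.5)<.05)&(abs(C[...,1]-.09)<.05)
print(m.sum(),C[m].mean(0) if m.any() else 0)
print(current_clock(),current_finger_gap(),current_position())
E
```

```text
pedestal 0.79 [299.1, 141.2] 1382 502.9425964355469 87.33833312988281 15.925698280334473 [0.504  0.0873 0.0602]
pedestal_top 0.55 [297.7, 141.1] 1379 502.8448486328125 87.2870864868164 15.996221542358398 [0.504  0.0874 0.0602]
1394 [0.50376508 0.08742291 0.06017311]
8.4333 0.0373620383822176 [0.50002635 0.06850351 0.19988585]
```

View pics/w2.png

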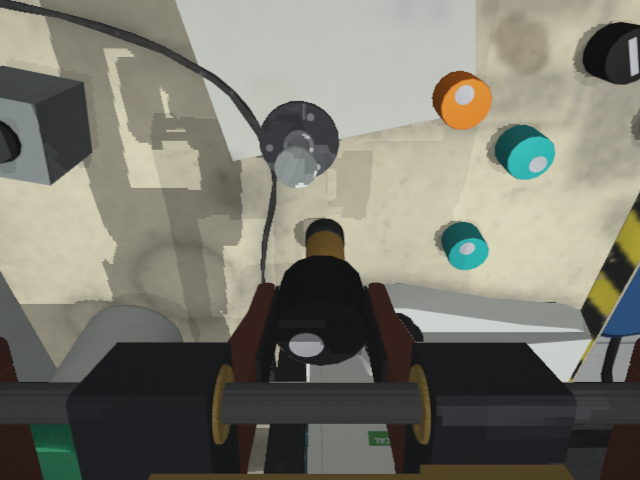

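The pedestal top shows at (298,165). The held mount is at (322,310), with its disc toward the bottom at (305,345). Next I check its pose in the grip.

```bash
python3 - <<'E'
from fk import *
c=capture("wrist");C=cloud(c)
p=current_position()
g=c["image"].astype(int)
m=np.zeros((480,640),bool); m[255:362,280:362]=1
P=C[m]; m2=(P[:,2]>.15)&(P[:,2]<.26)&(abs(P[:,1]-p[1])<.0175); P=P[m2]
print(len(P),P.min(0)-p,P.max(0)-p)
D=P-p
# top face: robust plane
best=0
rng=np.random.default_rng(1)
for i in range(400):
    a=D[rng.choice(len(D),3,False)]; n=np.cross(a[1]-a[0],a[2]-a[0]); 
    if np.linalg.norm(n)<1e-9: continue
    n/=np.linalg.norm(n); n*=np.sign(n[2])
    if n[2]<.8: continue
    k=abs((D-a[0])@n)<.001
    if k.sum()>best: best=k.sum(); bk=k
T=D[bk]; u,s,v=np.linalg.svd(T-T.mean(0)); n=v[2]*np.sign(v[2][2]); print("top",best,T.mean(0),T.min(0),T.max(0),"normal",n)
print("spot",px2w(c,305,345,plane=p[2]+T[:,2].mean())-p)
E
```

```text
7904 [-0.01372079 -0.01749385 -0.00832832] [0.02266247 0.01738566 0.0235686 ]
top 4328 [ 0.00485007 -0.00038865  0.02206121] [-0.01337177 -0.01700143  0.02097845] [0.0220417  0.01617633 0.0232598 ] normal [ 7.55208495e-03 -4.33291946e-04  9.99971389e-01]
spot [-0.00266438  0.005851    0.02206121]
```

```bash
python3 - <<'E'
from fk import *
Q=pose(-np.pi/2,0,.3); ax=Ro.from_quat(Q).apply([0,0,1])
t=np.array([.5031-.0040,.0873+.0004,.0682])
p=current_position(); print(p)
q0=np.array(t); 
servo_line([t[0],t[1],.12],Q,rate=.12)
# correct steady-state offset
p=current_position(); off=np.array([t[0],t[1]])-p[:2]; print("off",off)
servo_line([t[0],t[1],.074],Q,rate=.08)
sleep(.2)
print(servo_line([t[0],t[1],.0660],Q,rate=.015,contact_N=2.5),current_position(),current_force())
c=capture("wrist");cv2.imwrite("pics/w3.png",c["image"])
move_gripper(.056)
sleep(.3)
print(current_position(),current_finger_gap(),current_clock())
servo_line(current_position()-ax*.08,Q,rate=.12)
servo_line(current_position()+[0,0,.06],Q,rate=.2)
c=capture("wrist");C=cloud(c);cv2.imwrite("pics/w4.png",c["image"])
for q in ("specimen","specimen_spot"):
    for s in silhouettes("wrist",q)[:3]:
        P=C[s["region"]]; P=P[abs(P[:,2]-.09)<.005]
        if len(P)>20:
            (cx,cy),r=cv2.minEnclosingCircle((P[:,:2]*1000).astype(np.float32)); print(q,s["conf"],s["xy"],len(P),cx,cy,r,P.mean(0).round(4))
E
```

```text
[0.50006147 0.06865544 0.19997348]
off [-0.00046404  0.00012851]
True [0.49921449 0.08771482 0.06814269] [ 0.92591973 -0.6398587   3.42160658]
[0.49869321 0.08768307 0.06775106] 0.0560714969100479 11.5333
specimen_spot 0.6 [320.7, 205.2] 1938 502.7890319824219 87.34188842773438 18.73634910583496 [0.5043 0.0875 0.0901]
```

View pics/w4.png

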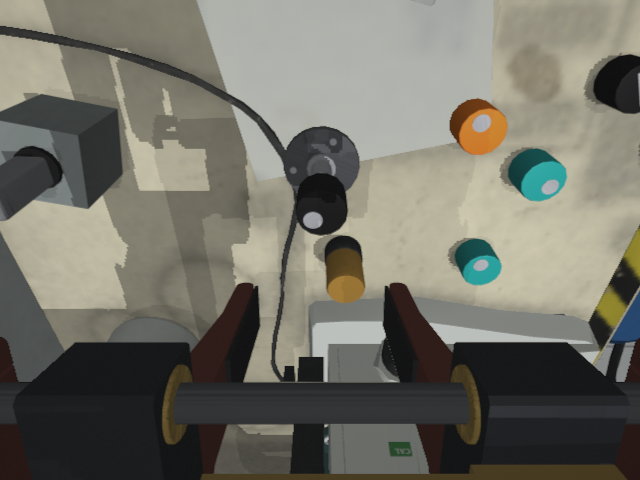

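The mount stands on the pedestal at (321,207), measured at (0.5028, 0.0873), so it is centred. The disc is at (313,221). Next I measure the disc centre and look at the probe.

```bash
python3 - <<'E'
from fk import *
c=capture("wrist");g=cv2.cvtColor(c["image"],cv2.COLOR_BGR2GRAY)
C=cloud(c); s=(abs(C[...,2]-.09)<.005)&(np.hypot(C[...,0]-.503,C[...,1]-.0873)<.019)
m=s&(g>110); print(m.sum()); v,u=np.nonzero(m); print("spot px",u.mean(),v.mean(),"w",px2w(c,u.mean(),v.mean(),plane=.09),C[m].mean(0), "r",np.hypot(*(C[m].mean(0)[:2]-[.5028,.0873])))
# look at probe, tool straight down
Q=pose(0)
move_gripper(.05)
move_ptp([.525,.24,.24],Q)   # camera at +y 
print(current_clock())
c=capture("wrist");C=cloud(c);cv2.imwrite("pics/w5.png",c["image"])
for q in ("probe","probe_center","holder"):
    for s in silhouettes("wrist",q)[:2]:
        P=C[s["region"]]; print(q,s["conf"],s["xy"],len(P),P.min(0).round(4),P.max(0).round(4))
for lo,hi in ((.120,.130),(.066,.074),(.060,.0665)):
    k=(C[...,2]>lo)&(C[...,2]<hi)&(abs(C[...,0]-.525)<.06)&(abs(C[...,1]-.285)<.06)
    P=C[k]; 
    if len(P)>5: print(lo,len(P),P.mean(0).round(4),P.min(0),P.max(0),cv2.minAreaRect((P[:,:2]*1000).astype(np.float32)))
E
```

```text
258
spot px 312.2015503875969 218.98062015503876 w [0.49627757 0.09336416 0.09      ] [0.49657514 0.09335081 0.09053299] r 0.008681079131122291
14.5167
probe 0.78 [324.8, 158.4] 1408 [0.5107 0.2726 0.0638] [0.5432 0.3191 0.4021]
probe_center 0.73 [323.6, 153.8] 1336 [0.5117 0.2813 0.0646] [0.5424 0.3191 0.4021]
probe_center 0.25 [303.8, 329.7] 2272 [ 0.4691  0.0598 -0.0006] [0.5352 0.3191 0.4021]
holder 0.92 [318.1, 137.8] 4104 [ 0.4856  0.2476 -0.0011] [0.569  0.3283 0.4021]
0.12 1001 [0.5266 0.2924 0.1249] [0.5155301  0.28065983 0.12030495] [0.53785062 0.3033165  0.12815995] ((526.6692504882812, 292.010986328125), (22.052528381347656, 21.977203369140625), 87.47998809814453)
0.066 810 [0.5256 0.2964 0.0675] [0.49353156 0.25848306 0.0660002 ] [0.56075882 0.3252701  0.07278523] ((526.5407104492188, 291.99005126953125), (59.632476806640625, 59.656368255615234), 78.48472595214844)
0.06 3771 [0.5266 0.2935 0.0651] [0.49161695 0.25648264 0.06274453] [0.56164569 0.32684836 0.06649965] ((526.6820068359375, 291.8418884277344), (60.088722229003906, 60.19685363769531), 78.41825866699219)
```

View pics/w5.png

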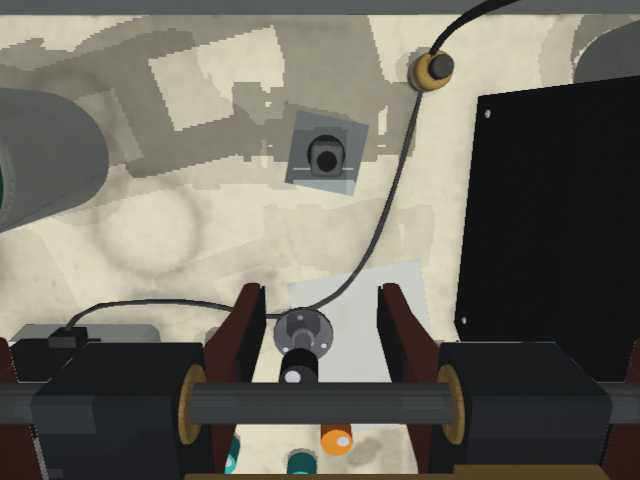

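```bash
python3 - <<'E'
from fk import *
Q=pose(-.044)
x,y=.5267,.2920
move_gripper(.05)
move_ptp([x,y,.17],Q)
servo_line([x,y,.15],Q,rate=.1)
p=current_position(); print(p)
print(servo_line([x,y,.080],Q,rate=.08,contact_N=6),current_position(),current_force())
move_gripper(0.)
print("gap",current_finger_gap(),current_force(),current_position(),current_clock())
servo_line([x,y,.205],Q,rate=.08)
print("gap",current_finger_gap(),current_force(),current_position(),current_clock())
c=capture("scene");cv2.imwrite("pics/s2.png",cv2.resize(c["image"][80:280,180:380],(600,600)))
c=capture("wrist");cv2.imwrite("pics/w6.png",c["image"])
E
```

```text
[0.52710376 0.29131086 0.15089696]
False [0.52713649 0.2922107  0.08042859] [-0.09729464 -1.27060436 -0.29026355]
gap 0.021929131431199518 [-0.48497512 -0.06693996  2.35605409] [0.52699191 0.29206909 0.08027063] 17.3
gap 0.021959329527605063 [-0.52245948  0.44695895 -0.74521331] [0.5263643  0.29186567 0.20440257] 19.0167
```

View pics/s2.png

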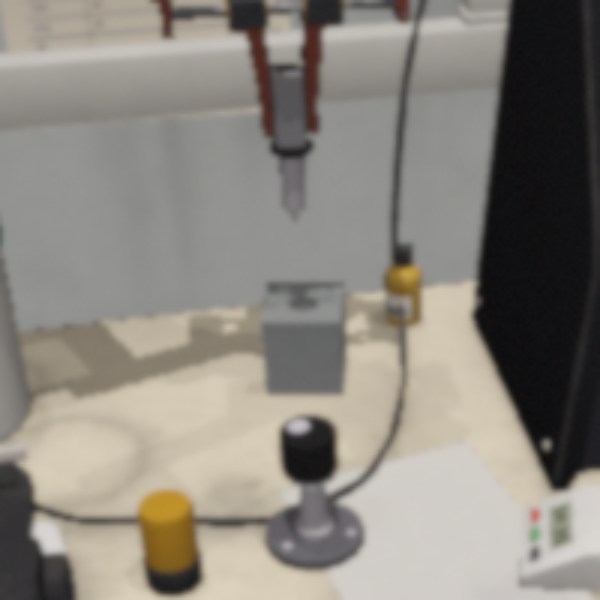

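View pics/w6.png

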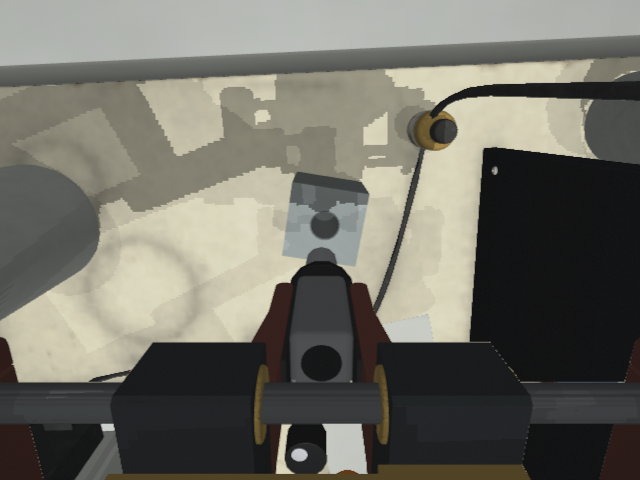

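The probe is out and held. Its tip is at crop (295,218), which is scene pixel (278,153). I'm moving it over the disc with clearance and checking again.

```bash
python3 - <<'E'
from fk import *
Q=pose(-.044)
c=capture("scene"); p=current_position(); C=cloud(c)
print("tip expect",w2px(c,p+[0,0,-.07]),"top",w2px(c,p+[0,0,.045]),"flange c",w2px(c,p+[0,0,-.0125]))
servo_line([.497,.0929,.205],Q,rate=.12)
servo_line([.497,.0929,.178],Q,rate=.06); sleep(.3)
p=current_position();print(p,current_force(),current_clock())
c=capture("scene"); print("tip expect",w2px(c,p+[0,0,-.07]),"spot",w2px(c,[.497,.0929,.09]),"flange c",w2px(c,p+[0,0,-.0125]),"ped",w2px(c,[.5028,.0873,.06]))
cv2.imwrite("pics/s3.png",cv2.resize(c["image"][180:280,230:330],(600,600),interpolation=cv2.INTER_CUBIC))
c=capture("wrist");cv2.imwrite("pics/w7.png",c["image"])
c=capture("top");cv2.imwrite("pics/t7.png",c["image"])
E
```

```text
tip expect [277.85232265 153.05992364] top [274.82355547 102.07595302] flange c [276.39021317 128.44788108]
[0.49722174 0.09289261 0.1782988 ] [-0.12592967 -0.28128853 -0.3738881 ] 21.8917
tip expect [277.76402052 214.04797268] spot [278.16495509 221.98550821] flange c [276.05675348 187.82200581] ped [282.33463276 235.86980424]
```

View pics/s3.png

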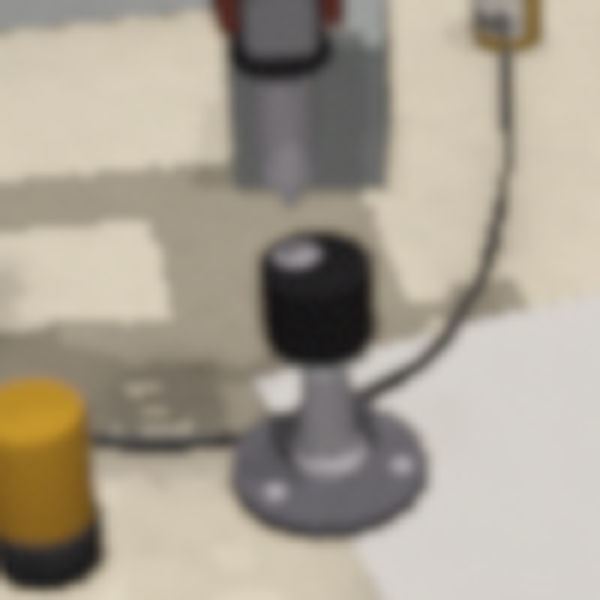

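View pics/w7.png

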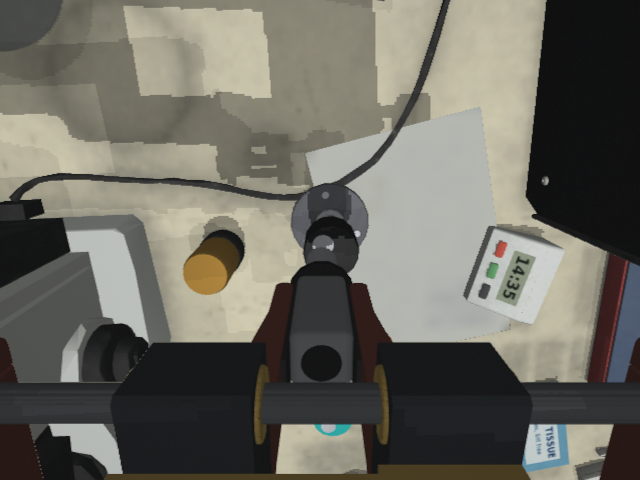

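```bash
python3 - <<'E'
from fk import *
Q=pose(-.044)
c=capture("wrist");C=cloud(c);g=cv2.cvtColor(c["image"],cv2.COLOR_BGR2GRAY)
m=(abs(C[...,2]-.09)<.004)&(np.hypot(C[...,0]-.503,C[...,1]-.0873)<.02)
(cx,cy),r=cv2.minEnclosingCircle((C[m][:,:2]*1000).astype(np.float32)); print("mount",cx,cy,r,m.sum())
k=m&(g>120); v,u=np.nonzero(k); print("spot",k.sum(),u.mean(),v.mean(),px2w(c,u.mean(),v.mean(),plane=.09))
X,Y=.4976,.0930
servo_line([X,Y,.164],Q,rate=.04); sleep(.3)
f0=np.array(current_force()); print(current_position(),f0)
for z in (.162,.161,.160,.159,.158):
    servo_line([X,Y,z],Q,rate=.01); sleep(.25)
    f=np.array(current_force())-f0; print(z,current_position().round(4),f.round(2))
    if f[2]>2.2: break
print(current_clock())
E
```

```text
mount 501.6997985839844 87.7344741821289 18.7440185546875 1535
spot 46 325.3695652173913 247.2391304347826 [0.49820362 0.09137901 0.09      ]
[0.49772176 0.09299943 0.16416849] [-0.31100577  0.24470972 -0.71313351]
0.162 [0.4976 0.093  0.162 ] [ 0.4  -0.33 -0.04]
0.161 [0.4976 0.093  0.161 ] [ 1.17 -0.74 -0.25]
0.16 [0.4977 0.093  0.16  ] [-0.06  0.1   0.81]
0.159 [0.4977 0.093  0.1591] [ 0.54 -0.59  1.32]
0.158 [0.4977 0.093  0.158 ] [0.59 0.16 2.35]
25.4917
```

```bash
python3 - <<'E'
from fk import *
Q=pose(-.044); X,Y=.4976,.0930
f0=np.array([-.31,.24,-.71])
for z in (.157,.156,.155):
    servo_line([X,Y,z],Q,rate=.01); sleep(.3)
    print(z,current_position().round(4),np.mean([current_force() for _ in range(5)],0).round(2)-f0)
sleep(.5)
print(current_force()-f0,current_finger_gap(),current_clock())
p=current_position()
c=capture("scene"); print("tip",w2px(c,[p[0],p[1],.09]),"flange",w2px(c,p+[0,0,-.0125]),"sleeve end",w2px(c,p+[0,0,-.06]))
cv2.imwrite("pics/s4.png",cv2.resize(c["image"][170:270,230:330],(600,600),interpolation=cv2.INTER_CUBIC))
c=capture("wrist");cv2.imwrite("pics/w8.png",c["image"][150:400,200:450]);C=cloud(c)
m=(abs(C[...,2]-.09)<.004)&(np.hypot(C[...,0]-.503,C[...,1]-.0873)<.021)
(cx,cy),r=cv2.minEnclosingCircle((C[m][:,:2]*1000).astype(np.float32)); print("mount",cx,cy,r,m.sum(),C[m].mean(0))
E
```

```text
0.157 [0.4977 0.093  0.157 ] [1.29 0.45 2.46]
0.156 [0.4977 0.093  0.156 ] [ 0.79 -0.01  3.15]
0.155 [0.4977 0.093  0.155 ] [ 0.28 -0.53  3.11]
[1.6010133  0.59432609 2.19644748] 0.022237562328859047 27.6417
tip [278.48082946 221.91852763] flange [276.97281314 198.63982865] sleeve end [278.34146188 219.76716097]
mount 501.3831481933594 87.77559661865234 18.787065505981445 1259 [0.50591777 0.09479786 0.08999639]
```

View pics/s4.png

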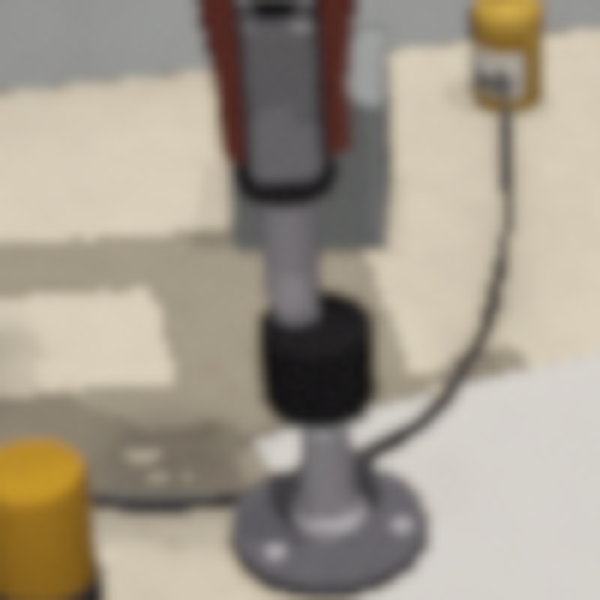

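View pics/w8.png

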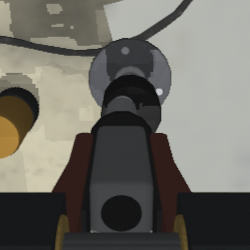

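```bash
python3 - <<'E'
from fk import *
f0=np.array([-.31,.24,-.71]); F=[]
for i in range(12): sleep(.1); F.append(current_force()-f0)
print(np.mean(F,0),np.std(F,0),current_position(),current_finger_gap())
c=capture("wrist");C=cloud(c)
T=C[340:365,300:345].reshape(-1,3); print("handle top z",np.median(T[:,2]),T.mean(0))
P=C[250:400,270:380].reshape(-1,3);P=P[(abs(P[:,2]-.2)<.004)];print(len(P),P.mean(0),P.min(0),P.max(0))
c=capture("top");C=cloud(c)
print(current_clock())
E
```

```text
[1.22396463 0.0150774  2.99205365] [0.47395939 0.42607285 0.6690497 ] [0.49759725 0.0930153  0.15500606] 0.021725874512516247
handle top z 0.20023512961771034 [0.49649742 0.09773329 0.20063843]
4039 [0.49638344 0.09694201 0.19969889] [0.47902696 0.08260376 0.19602864] [0.51625327 0.10520583 0.20399564]
29.0417
```

```bash
python3 - <<'E'
from bench import *
close_job(); print(current_clock())
E
```

```text
the job is handed in; nothing more can be done
the job is handed in; nothing more can be done
```

I put the black disc mount on the pedestal disc up and let go. I then took the probe out of its block and held it upright on the disc, and handed in the job at about 29 s (limit 67 s).

**Mount:** after release its axis measured (0.5028, 0.0873), within about 0.5 mm of the pedestal centre. With the probe pressing, the partly hidden mount read about 1.5 mm off, still well inside 9 mm.

**Spring travel:** contact came at a tool height of about 0.160 m and I stopped at 0.155 m, so the spring should be about 5 mm in. I inferred this from height and force, since the plunger can't be read directly.

**Force:** the upward force averaged about 3.0 N with 0.7 N of scatter, where 3.5 N was expected. My zero was a single noisy sample, and there was also about 1.2 N of apparent sideways force.

**Grip:** the handle top was at 0.2002 m, as expected with no slip.

**Tip on disc:** three estimates of the disc centre differed by up to about 2 mm. The tip is within about 2 mm of each, inside the 7.5 mm limit.

**Other objects:** the motion kept clear of the other mount, the spare case and the timer. I did not re-measure their positions at the end.

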